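# Click the centrifuge adapters onto their clip rail in size order

### The job

Four round metal tube adapters belong on the rail with the spring clips, in order of size; the smallest and the largest are already on its two ends. Push the two loose ones down onto the two empty clips, upright and fully home until they click and stand on the rail, so that the row runs in size order from smallest to largest.

Things in the scene. Friction and masses are not known exactly. Their poses are not given: they have to be found in the camera images.
- rail: Fixed grey rail on the bench, 56 (x) x 335 (y, its length) x 12 mm, origin centre of underside. On its top, at x = 0, y = -127.5, -42.5, 42.5, 127.5 mm, stand four like spring clips: a round-tipped pin 33 mm tall between two bowed leaves (at +y and -y), 8 mm over the leaves on top, 25 mm at the bulge 13 mm up; each gives 6 mm (5 to 11 N). Inner two empty; smallest adapter (32 x 35 tall) at one end.
- adapter_largest: Largest adapter: aluminium sleeve 60 mm across, 72 mm tall, already fixed on an end clip of the rail; which end varies, the smallest (unlisted) is at the other. Origin: centre of its underside, on the rail's top; z up.
- adapter_small: Loose aluminium sleeve 40 mm across, 45 mm tall, 0.06 to 0.11 kg, upright on the bench; second smallest. Origin: centre of its underside, z up its axis. Open right through: hole 22 mm wide in its bottom 6 mm, 28 mm above. Pushed straight down over a clip (some 10 to 15 N; up to 35 N if 6 mm off) it snaps home, its underside on the rail's top.
- adapter_big: Loose aluminium sleeve 50 mm across, 58 mm tall, 0.12 to 0.22 kg, upright on the bench; second largest. Origin: centre of its underside, z up its axis. Same holes and same push onto a clip as the other loose one.
Things that resemble listed ones, but are neither listed nor needed, are in the scene too. Leave any orange or pink look-alike of the adapter_small alone.

How it is judged:
At the end, for the whole second after the job is handed in: Loose adapters at rest on the inner clips, the 50 mm one 70 to 100 mm (centres) from the largest, the 40 mm one 155 to 185 mm from it; each within 12 mm of the rail's centre line, underside within 4 mm of the rail's top, upright within 10 degrees (z of adapter_big in the frame of rail between 0.008 and 0.016 m and x of adapter_big in the frame of rail between -0.012 and 0.012 m and horizontal distance between adapter_big and adapter_largest between 0.07 and 0.1 m and angle between each of adapter_big, adapter_small's own z axis and vertical below 0.175 rad and linear speed of each of adapter_big, adapter_small below 0.02 m/s and z of adapter_small in the frame of rail between 0.008 and 0.016 m and x of adapter_small in the frame of rail between -0.012 and 0.012 m and horizontal distance between adapter_small and adapter_largest between 0.155 and 0.185 m); the robot touches nothing.
It also fails if it takes over 51 s, if anything falls off the work surface, if the arm or the gripper's body presses on something with over 40 N, if the wrist force passes 120 N, or if a joint passes its speed limit or range.

### The arm

A 7-joint arm with a two-finger parallel gripper is mounted at the origin on a cart in front of the work surface, level with it; the furniture and walls round the work are solid. World frame = base frame: x ahead of the robot, y to its left, z up, the work surface at z = 0. Lengths are in m, angles in rad, forces in N, time in s.
With the tool pointing down it reaches from about 0.425 to 0.875 m from the base axis. Payload 4.7 kg.
Tool frame: the origin (TCP) lies midway between the tips of the shut fingers; the grasp point (between the pads) lies 19 mm behind it; z points along the fingers, y is the line along which they close (so a half turn about z gives the same grasp; the last joint's range is limited). The gripper opens to 87 mm and grips with 3 to 60 N. Pads are 19 mm wide; open, the fingers measure 117 mm over their backs; the gripper's body (75 mm by 190 mm) begins 51 mm behind the grasp point.
Start: joints at [-1.161, 0.321, -0.07, 1.45, 0.023, 1.371, -0.057], TCP at [0.251, 0.6, 0.223] pointing down, gripper open.
Joint ranges: [-2.86, 2.86], [-0.3, 2.09], [-1.38, 1.24], [0.06, 2.45], [-1.56, 4.7], [0.09, 2.05], [-2.69, 2.69]. Speed limits (rad/s): [2.57, 2.57, 3.14, 3.14, 3.14, 3.14, 3.14].

### API

Orientations are given as a unit quaternion [w, x, y, z].
In Python, from cell import monitor, optics, job gives the robot as it stands.
- The arm moves only by the tool send_rows, never from a script. Its argument "plan" is a list that holds one entry, the list of rows, each a list of 6 numbers: the shift along the tool's x, y, z scaled (see below), then the turn, a rotation vector about the tool's x, y, z scaled (see below). A call has 1 to 20 rows; each row is the pose to reach, as a shift and turn from the pose commanded when the call began, along the tool's axes at that moment, turning the shorter way round; what a row does not reach only later rows make up. The controller multiplies each number of a shift by 100 mm and each number of a turn by pi rad. A row lasts 1/10 s, in which the tool goes at most 50 mm and 8.59 degrees, less where a joint would pass 70% of its speed; a pose out of reach is approached as far as the arm can. A call with a number of a shift or a turn outside -1 to 1 is refused whole. A call with a gripper value outside its range is refused whole. "jaw" is the opening, from 0 (shut) to 1 (fully open), set as the call begins (left out, the last holds). The fingers move at their own pace and stop on an object; the grip force is fixed at half the most. Time passes only in rows, so rows that repeat a pose let the fingers close. It gives the time, the measured TCP pose, the force, the opening and the grip force at its end, in the units of the state.
- monitor.get_state(): the state, without advancing time (a new reading comes with each control period).
- optics.get_image(name): name is "scene" or "side" or "wrist"; returns the picture (400x640x3 uint8, red, green, blue); there is no depth.
- optics.get_calibration(name): a dict with "camera_matrix" (3x3 intrinsics, pixels), "view" (4x4, takes a point from world to camera coordinates). Camera axes: x right, y up, looking along -z (the intrinsics and any distortion apply to the point x, -y, -z); pixel columns grow to the right and rows downward; lengths in m; the calibration is good to about 2 mm. A picture is of the moment at which its call begins: read the wrist's pose just before it. get_calibration takes no time and is no camera call; for the wrist camera it gives the pose at the moment of the call.
- job.sign_off(): hands the job in; it is judged then, once.
The state is a dict: "time_s": time; "q": joint angles; "dq": joint speeds; "effort": joint torques, N m; "tcp_pos": TCP position; "tcp_rot": TCP orientation; "contact_force": force on the tool from outside, world axes, zero at the start; "wrist_torque": the same for the moment, N m; "width": finger opening in m; "finger_force": force on a finger pad.
Only numpy, scipy, OpenCV 4.12 (cv2) and the standard library are available. Lean on these libraries where they do the work, as an engineer would, in place of code of your own. Each camera call takes 0.05 s, during which the arm holds its last target. There are 200 camera calls.

## Working session

There is one attempt and no reset: what is moved stays moved. The work goes in short steps, Python scripts to look and compute and a tool call to move; the robot and the scene stay as the last step left them, time stands still between calls to the robot, and variables do not carry over. Pictures are saved under pics/ and viewed, at most 10 in all, crops included, and the job is handed in when it is done.

Besides the shell and the picture viewer there is one more tool, called after "Emit:" in YAML: its name, and indented under it one key for each argument. send_rows: Moves the arm, as the interface text tells. Its arguments: {"type":"object","properties":{"plan":{"type":"array","items":{"type":"array","items":{"type":"array","items":{"type":"number","minimum":-1,"maximum":1}}}},"jaw":{"type":"number"}},"required":["plan"]}

```bash
mkdir -p pics; python3 - <<'E'
from cell import monitor, optics
import cv2, numpy as np
for n in ("scene","side"):
    im=optics.get_image(n); cv2.imwrite(f"pics/{n}0.png",im[:,:,::-1])
    c=optics.get_calibration(n); print(n,c)
s=monitor.get_state(); print(s)
E
```

```text
scene {'camera_matrix': array([[367.31213363,   0.        , 320.65326341],
       [  0.        , 367.31213363, 199.94426086],
       [  0.        ,   0.        ,   1.        ]]), 'view': array([[ 0.58108743, -0.81374107,  0.01276204, -0.18039602],
       [ 0.62387735,  0.455467  ,  0.63508021, -0.40232659],
       [-0.52260353, -0.36107518,  0.77234077, -0.56856443],
       [ 0.        ,  0.        ,  0.        ,  1.        ]])}
side {'camera_matrix': array([[485.08344383,   0.        , 315.75730627],
       [  0.        , 485.08344383, 207.23619254],
       [  0.        ,   0.        ,   1.        ]]), 'view': array([[ 0.90342241, -0.42807361, -0.02410246, -0.42951042],
       [ 0.26975119,  0.52379873,  0.80800321, -0.24248588],
       [-0.33326001, -0.73646988,  0.58868488, -1.06852718],
       [ 0.        ,  0.        ,  0.        ,  1.        ]])}
{'time_s': 0.1, 'q': array([-1.16090961,  0.3217299 , -0.07008154,  1.45155538,  0.02260991,
        1.37081325, -0.05689092]), 'dq': array([-5.58777609e-04, -5.95470728e-04, -7.74957334e-05, -3.80996490e-03,
       -5.79461179e-05,  4.10205178e-04,  7.27652707e-04]), 'effort': array([-4.11819819e-04, -4.92569804e+01, -4.06029783e-01, -3.13399351e+01,
       -6.42961473e-02,  3.94765183e-02,  7.20733237e-05]), 'tcp_pos': array([0.25045411, 0.59926698, 0.221582  ]), 'tcp_rot': array([-1.17106947e-04,  1.96586547e-01,  9.80486099e-01, -8.51578141e-04]), 'contact_force': array([ 0.36795025, -0.5821892 ,  0.51347829]), 'wrist_torque': array([-0.0765271 ,  0.03326019,  0.01445828]), 'finger_force': 0.0, 'width': 0.08699216549511746}
```

View pics/scene0.png

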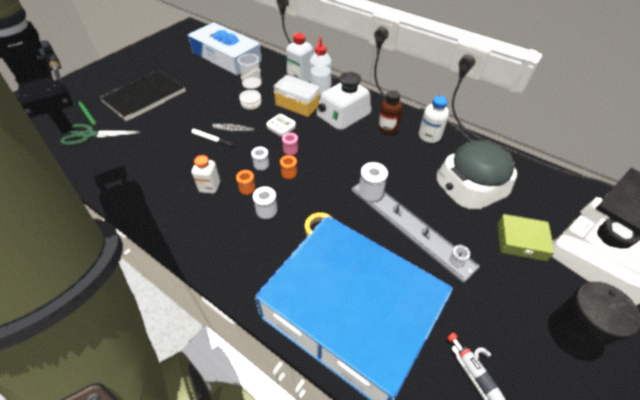

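View pics/side0.png

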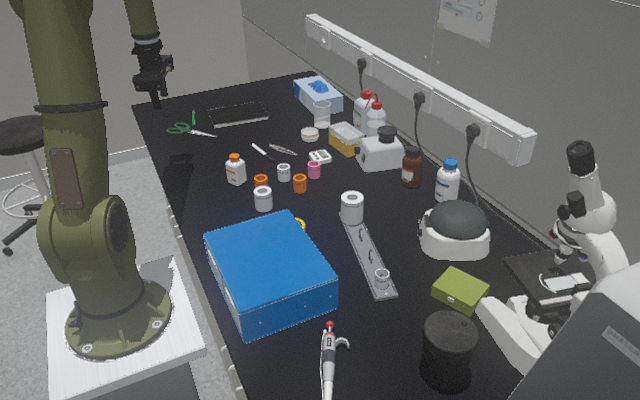

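The scene picture shows two plain metal sleeves: (261,157), which looks like adapter_small, and (265,202), which looks like adapter_big. The look-alikes are orange at (246,181) and (289,166), and pink at (290,143). On the rail, the largest is at (373,181) and the smallest at (460,256), with the empty clips at about (397,210) and (426,232). The blue box at (355,300) is an obstacle. I'll check this in one close crop.

```bash
python3 - <<'E'
import cv2, numpy as np
a=cv2.imread("pics/scene0.png")[130:285,185:485]; b=cv2.imread("pics/side0.png")[150:305,220:420]
a=cv2.resize(a,None,fx=2.6,fy=2.6,interpolation=cv2.INTER_CUBIC)
cv2.imwrite("pics/crop_a.png",a)
cv2.imwrite("pics/crop_b.png",cv2.resize(b,None,fx=3.8,fy=3.8,interpolation=cv2.INTER_CUBIC))
E
```

```text
(no output)
```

View pics/crop_a.png

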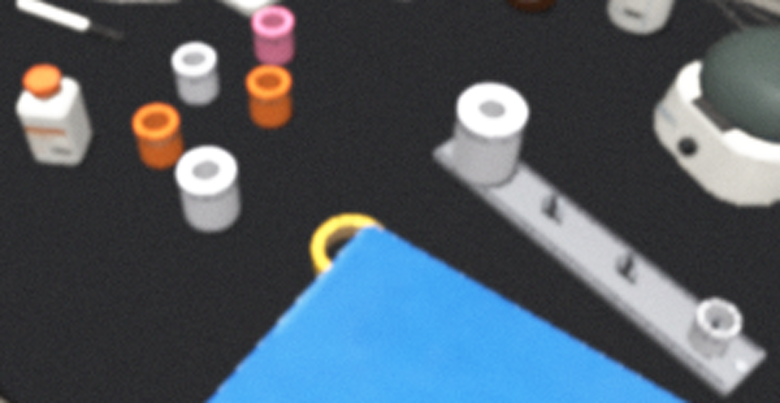

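View pics/crop_b.png

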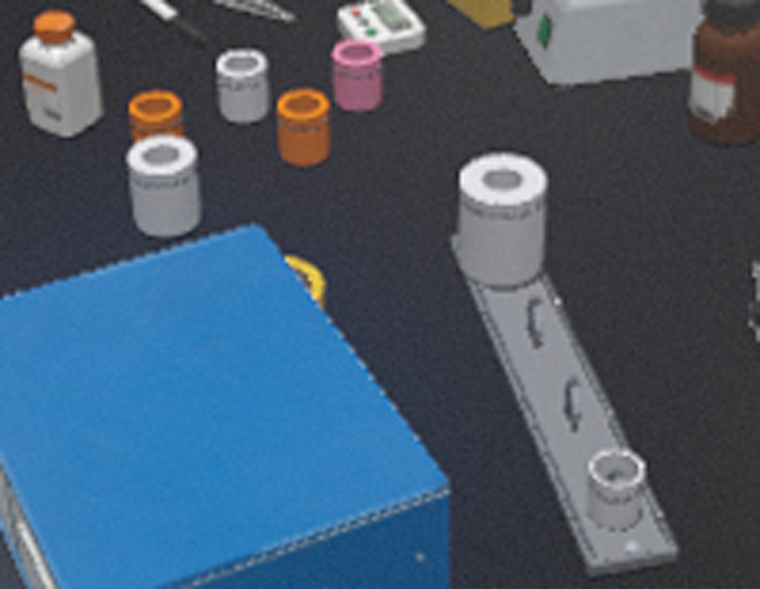

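The crops confirm the choice: the only two plain metal loose sleeves are the small one (crop (195,60)) and the big one (crop (207,170)). I'll locate the top-ring centres in both views.

```bash
cat > h.py <<'E'
import numpy as np, cv2
from cell import monitor, optics
def ray(cal,uv):
    K,V=cal["camera_matrix"],cal["view"]; d=np.linalg.inv(K)@[uv[0],uv[1],1]
    R=V[:3,:3]; return -R.T@V[:3,3], R.T@(d*[1,-1,-1])
def onplane(cal,uv,z):
    o,d=ray(cal,uv); return o+d*(z-o[2])/d[2]
def proj(cal,p):
    c=cal["view"]@np.append(p,1); q=cal["camera_matrix"]@(c[:3]*[1,-1,-1]); return q[:2]/q[2]
def tri(rs):
    A=0;b=0
    for o,d in rs:
        d=d/np.linalg.norm(d); P=np.eye(3)-np.outer(d,d); A=A+P; b=b+P@o
    return np.linalg.solve(A,b)
E
python3 - <<'E'
from h import *
np.set_printoptions(precision=4,suppress=True)
a=optics.get_calibration("scene"); b=optics.get_calibration("side")
A=lambda u,v:(185+(u+.5)/2.6-.5,130+(v+.5)/2.6-.5); B=lambda u,v:(220+(u+.5)/3.8-.5,150+(v+.5)/3.8-.5)
T=dict(small=((195,60),(242,66),.045),big=((207,170),(162,156),.058),largest=((491.5,111),(503,180),.084),smallest=((719,321),(616,471),.047),
 or1=((157,122),(155,106),.045),or2=((269,83),(303,104),.045),pink=((273,20),(357,54),.045),clip1=((550,195),(535,300),.045),clip2=((627,253),(572,380),.045),
 bottle=((43,80),(54,27),.1),boxTL=((370,227),(255,228),.1),boxR=((690,403),(447,488),.1))
for k,(p,q,z) in T.items():
    p=A(*p);q=B(*q)
    print(k,onplane(a,p,z)[:2],onplane(b,q,z)[:2],tri([ray(a,p),ray(b,q)]))
c=optics.get_calibration("wrist");V=c["view"];print(c["camera_matrix"][0,0],-V[:3,:3].T@V[:3,3]); print(V)
E
```

```text
small [0.5351 0.353 ] [0.5342 0.3527] [0.5343 0.3524 0.0455]
big [0.4272 0.2416] [0.4263 0.2422] [0.4261 0.2405 0.0593]
largest [0.6127 0.0666] [0.6152 0.0679] [0.6141 0.0671 0.0838]
smallest [ 0.5537 -0.1812] [ 0.5555 -0.1809] [ 0.5549 -0.1811  0.0467]
or1 [0.4515 0.3258] [0.4513 0.3289] [0.4495 0.3231 0.0487]
or2 [0.5531 0.2742] [0.5549 0.2781] [0.552  0.2728 0.0479]
pink [0.627  0.3282] [0.624  0.3267] [0.6247 0.3267 0.0459]
clip1 [ 0.5901 -0.0115] [ 0.5944 -0.0158] [ 0.5973 -0.0094  0.0381]
clip2 [ 0.5728 -0.0933] [ 0.5751 -0.0966] [ 0.5773 -0.0926  0.0404]
bottle [0.3965 0.3998] [0.3954 0.3888] [0.4014 0.4095 0.0889]
boxTL [0.4338 0.0738] [0.4332 0.0742] [0.4331 0.0735 0.1007]
boxR [ 0.4396 -0.1889] [ 0.4345 -0.1965] [ 0.4402 -0.1895  0.094 ]
293.88986561348753 [0.1766 0.6306 0.3841]
[[ 0.3859  0.9225 -0.0026 -0.6489]
 [-0.8826  0.3684 -0.2921  0.0357]
 [-0.2685  0.115   0.9564 -0.3925]
 [ 0.      0.      0.      1.    ]]
```

Emit:
send_rows:
  plan:
    - [[-1,-0.5,0.6,0,0,0.448],[-1,-0.5,0.6,0,0,0.448],[-1,-0.5,0.6,0,0,0.448],[-1,-0.5,0.6,0,0,0.448],[-1,-0.5,0.6,0,0,0.448],[-1,-0.5,0.6,0,0,0.448],[-1,-0.5,0.6,0,0,0.448],[-1,-0.5,0.6,0,0,0.448],[-1,-0.5,0.6,0,0,0.448],[-1,-0.5,0.6,0,0,0.448],[-1,-0.5,0.6,0,0,0.448],[-1,-0.5,0.6,0,0,0.448]]
  jaw: 0.8

```text
time_s: 1.3
tcp_pos: [0.3235, 0.5149, 0.1622]
tcp_rot: [0.0, 0.784, 0.621, -0.0]
contact_force: [0.3, 0.4, -0.3]
width: 0.0696
finger_force: 0.0
```

Emit:
send_rows:
  plan:
    - [[-0.5,1,0,0,0,0],[-0.5,1,0,0,0,0],[-0.5,1,0,0,0,0]]

```text
time_s: 1.6
tcp_pos: [0.4156, 0.4374, 0.1627]
tcp_rot: [0.002, 0.787, 0.617, 0.0]
contact_force: [0.4, -0.9, -0.2]
width: 0.0697
finger_force: 0.0
```

Emit:
send_rows:
  plan:
    - [[-0.5,1,0,0,0,0],[-0.5,1,0,0,0,0],[-0.5,1,0,0,0,0],[-0.5,1,0,0,0,0],[-0.5,1,0,0,0,0]]

```text
time_s: 2.1
tcp_pos: [0.494, 0.373, 0.1623]
tcp_rot: [-0.001, 0.784, 0.621, -0.0]
contact_force: [-0.6, 0.4, 0.0]
width: 0.0697
finger_force: 0.0
```

```bash
cat >> h.py <<'E'
from scipy.spatial.transform import Rotation as Ro
def go(t):
    s=monitor.get_state(); q=s["tcp_rot"]; R=Ro.from_quat(np.r_[q[1:],q[0]])
    y=R.as_matrix()[:,1]
    print("t",s["time_s"],"shift/100mm",np.round(R.inv().apply(np.array(t)-s["tcp_pos"])*10,3),"y_deg",np.degrees(np.arctan2(y[1],y[0])).round(1),"tilt",(R.as_matrix()[2,2]).round(4),"F",s["contact_force"].round(1),"w",s["width"],s["finger_force"])
E
python3 - <<'E'
from h import *
c=optics.get_calibration("wrist"); im=optics.get_image("wrist"); cv2.imwrite("pics/w1.png",im[:,:,::-1])
for p in [(.5345,.3525,.045),(.6255,.327,.045),(.5535,.276,.045)]: print(proj(c,p))
go((.5345,.3525,.010))
E
```

```text
[361.62458669 205.87802399]
[455.42552711 209.64703659]
[392.41157579 268.18276244]
t 2.15 shift/100mm [-0.115  0.452  1.522] y_deg -13.1 tilt -1.0 F [-0.   0.6  0.4] w 0.06948882895079046 0.0
```

View pics/w1.png

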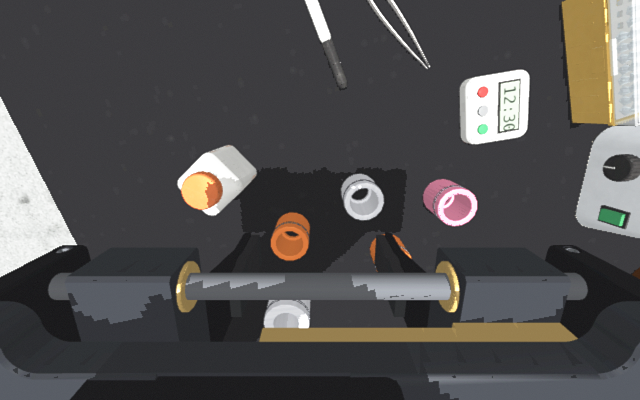

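The wrist view shows the metal sleeve with its rim at about (363,204), against a predicted (362,206), so the position is confirmed. The pink one is at (455,205) and the orange ones at (291,235) and (390,248), all clear. Next I approach and descend.

Emit:
send_rows:
  plan:
    - [[-0.115,0.45,0.4,0,0,0],[-0.115,0.45,0.8,0,0,0],[-0.115,0.45,0.8,0,0,0],[-0.115,0.45,0.8,0,0,0]]

```text
time_s: 2.55
tcp_pos: [0.5341, 0.352, 0.0819]
tcp_rot: [-0.001, 0.783, 0.622, -0.001]
contact_force: [-0.2, 1.1, 0.7]
width: 0.0694
finger_force: 0.0
```

Emit:
send_rows:
  plan:
    - [[0,0,0.35,0,0,0],[0,0,0.7,0,0,0],[0,0,0.72,0,0,0],[0,0,0.72,0,0,0]]

```text
time_s: 2.95
tcp_pos: [0.5361, 0.3522, 0.0124]
tcp_rot: [-0.0, 0.784, 0.621, 0.001]
contact_force: [-0.6, 0.1, 0.4]
width: 0.0694
finger_force: 0.0
```

Emit:
send_rows:
  plan:
    - [[0,0,0,0,0,0],[0,0,0,0,0,0],[0,0,0,0,0,0],[0,0,0,0,0,0],[0,0,0,0,0,0],[0,0,0,0,0,0]]
  jaw: 0.3

```text
time_s: 3.55
tcp_pos: [0.5365, 0.3503, 0.0111]
tcp_rot: [-0.0, 0.784, 0.62, 0.0]
contact_force: [-0.9, -0.8, 3.5]
width: 0.0387
finger_force: 30.0
```

Emit:
send_rows:
  plan:
    - [[0,0,-0.3,0,0,0],[0,0,-0.7,0,0,0],[0,0,-1,0,0,0],[0,0,-1,0,0,0]]

```text
time_s: 3.95
tcp_pos: [0.5393, 0.3518, 0.1158]
tcp_rot: [0.0, 0.784, 0.62, 0.005]
contact_force: [1.0, 0.7, -0.7]
width: 0.0387
finger_force: 30.0
```

Emit:
send_rows:
  plan:
    - [[-0.3,0,-0.3,0,0,0],[-0.65,0,-0.3,0,0,0],[-1,0,-0.3,0,0,0]]

```text
time_s: 4.25
tcp_pos: [0.5129, 0.2518, 0.1402]
tcp_rot: [0.0, 0.784, 0.621, -0.0]
contact_force: [0.9, -0.5, -0.4]
width: 0.0386
finger_force: 30.0
```

Emit:
send_rows:
  plan:
    - [[-0.35,0,0,0,0,0],[-0.7,0,0,0,0,0],[-1,0,0,0,0,0]]

```text
time_s: 4.55
tcp_pos: [0.4891, 0.1532, 0.1393]
tcp_rot: [-0.0, 0.785, 0.62, -0.001]
contact_force: [0.7, -0.9, -1.3]
width: 0.0386
finger_force: 30.0
```

Emit:
send_rows:
  plan:
    - [[-0.35,0.2,0,0,0,0],[-0.7,0.4,0,0,0,0],[-1,0.6,0,0,0,0]]

```text
time_s: 4.85
tcp_pos: [0.525, 0.0422, 0.1397]
tcp_rot: [-0.0, 0.785, 0.62, -0.001]
contact_force: [0.6, 0.2, -0.6]
width: 0.0386
finger_force: 30.0
```

Emit:
send_rows:
  plan:
    - [[-0.35,0.2,0,0,0,0],[-0.7,0.4,0,0,0,0],[-1,0.6,0,0,0,0],[-1,0.6,0,0,0,0],[-1,0.6,0,0,0,0],[-1,0.6,0,0,0,0]]

```text
time_s: 5.45
tcp_pos: [0.5604, -0.0653, 0.1397]
tcp_rot: [-0.001, 0.784, 0.621, -0.0]
contact_force: [0.1, -0.1, -2.1]
width: 0.0389
finger_force: 30.0
```

```bash
python3 - <<'E'
from h import *
for i in range(3): go((.5747,-.0982,.045)); optics.get_image("side")
im=optics.get_image("scene"); im2=optics.get_image("side")
cv2.imwrite("pics/c1.png",np.hstack([cv2.resize(i[r:r+170,c:c+200,::-1],None,fx=2,fy=2,interpolation=2) for i,r,c in((im,130,330),(im2,150,270))]))
E
```

```text
t 5.45 shift/100mm [-0.288  0.217  0.946] y_deg -13.2 tilt -1.0 F [ 0.1 -0.1 -2.1] w 0.03888519749178262 29.99998047974259
t 5.5 shift/100mm [-0.291  0.215  0.948] y_deg -13.2 tilt -1.0 F [-0.4 -0.1 -1.4] w 0.038784724116120224 29.999944917281027
t 5.55 shift/100mm [-0.292  0.214  0.95 ] y_deg -13.2 tilt -1.0 F [ 0.5  0.3 -0.7] w 0.0383838566060075 29.99989873517734
```

View pics/c1.png

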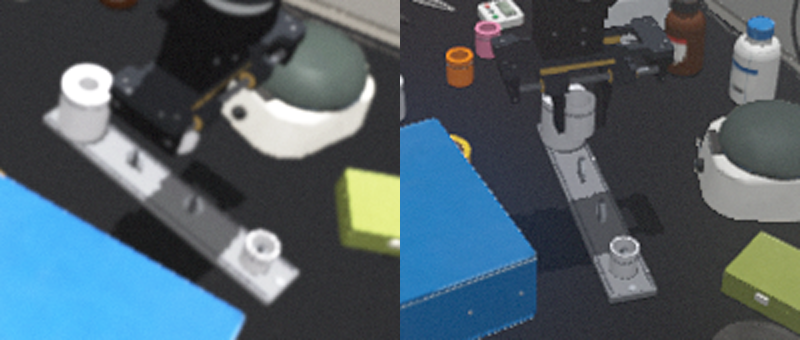

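The adapter is held and near the clips. The clear space around clip 2 is visible at (195,205) in the left half. I'll centre over it and stop just above the pin tip.

Emit:
send_rows:
  plan:
    - [[-0.29,0.215,0,0,0,0],[-0.29,0.215,0.4,0,0,0],[-0.29,0.215,0.78,0,0,0],[-0.29,0.215,0.78,0,0,0],[-0.29,0.215,0.78,0,0,0],[-0.29,0.215,0.78,0,0,0]]

```text
time_s: 6.3
tcp_pos: [0.5769, -0.0999, 0.0648]
tcp_rot: [0.001, 0.784, 0.621, 0.001]
contact_force: [0.5, 0.6, -0.2]
width: 0.0382
finger_force: 30.0
```

```bash
python3 - <<'E'
from h import *
go((.5747,-.0982,.0225))
out=[]
for n in("scene","side"):
    c=optics.get_calibration(n); im=optics.get_image(n)[:,:,::-1].copy()
    u=proj(c,(.5747,-.0982,.05)).astype(int); im=im[u[1]-65:u[1]+65,u[0]-65:u[0]+65]
    out.append(cv2.resize(im,(400,400),interpolation=2)); print(u)
    for p in [(.5747,-.0982,.012),(.5747,-.0982,.045),(.5747,-.0982,.053),(.5747,-.0982,.098)]: print((proj(c,p)-u+65)*400/130)
cv2.imwrite("pics/c2.png",np.hstack(out))
E
```

```text
t 6.3 shift/100mm [ 0.011 -0.027  0.423] y_deg -13.3 tilt -1.0 F [ 0.5  0.6 -0.2] w 0.03822897127333095 29.999823850321263
[428 226]
[190.06038758 230.75266138]
[200.87935599 204.63620819]
[203.60693308 198.05197237]
[219.77836237 159.01494405]
[370 248]
[199.25456784 237.90495081]
[201.01189049 206.36545509]
[201.44679883 198.55995064]
[203.96070205 153.44174781]
```

View pics/c2.png

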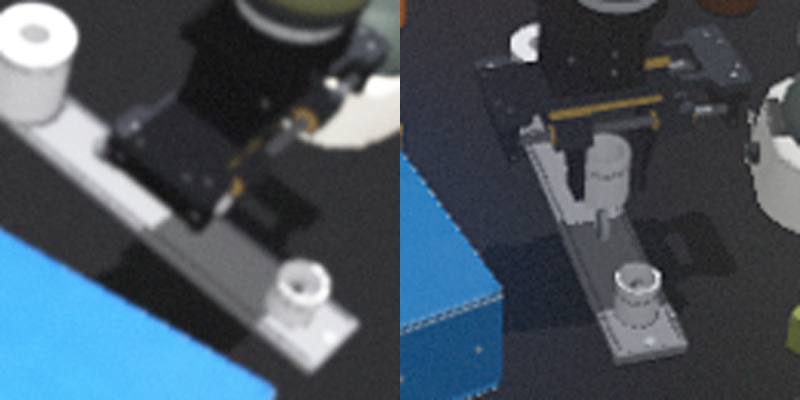

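In the side view the adapter sits about 2–3 mm to the right of the clip axis, which agrees with the TCP reading. I'll correct that and push down in stages.

Emit:
send_rows:
  plan:
    - [[0.01,-0.023,0,0,0,0],[0.01,-0.023,0.05,0,0,0],[0.01,-0.023,0.1,0,0,0],[0.01,-0.023,0.15,0,0,0],[0.01,-0.023,0.2,0,0,0],[0.01,-0.023,0.2,0,0,0]]

```text
time_s: 7.0
tcp_pos: [0.5731, -0.1003, 0.042]
tcp_rot: [0.001, 0.785, 0.62, -0.001]
contact_force: [0.4, -3.3, -0.9]
width: 0.0386
finger_force: 30.0
```

Emit:
send_rows:
  plan:
    - [[0,0,0.04,0,0,0],[0,0,0.08,0,0,0],[0,0,0.12,0,0,0],[0,0,0.16,0,0,0],[0,0,0.2,0,0,0],[0,0,0.22,0,0,0],[0,0,0.22,0,0,0]]

```text
time_s: 7.7
tcp_pos: [0.574, -0.1007, 0.0229]
tcp_rot: [0.001, 0.785, 0.62, 0.0]
contact_force: [-3.9, -5.8, 14.4]
width: 0.0387
finger_force: 30.0
```

Emit:
send_rows:
  plan:
    - [[0,0,0.03,0,0,0],[0,0,0.06,0,0,0],[0,0,0.06,0,0,0]]

```text
time_s: 8.0
tcp_pos: [0.574, -0.1007, 0.0204]
tcp_rot: [-0.0, 0.785, 0.62, 0.001]
contact_force: [-13.9, -3.4, 38.0]
width: 0.0384
finger_force: 30.0
```

```bash
python3 - <<'E'
from h import *
go((.5747,-.0982,.0225))
c=optics.get_calibration("side"); im=optics.get_image("side")[:,:,::-1]
u=np.array([370,248]); cv2.imwrite("pics/c3.png",cv2.resize(im[198:288,320:420],None,fx=6,fy=6,interpolation=2))
go((.5747,-.0982,.0225))
for z in(.012,.057): print((proj(c,(.5747,-.0982,z))-[320,198])*6)
E
```

```text
t 8.0 shift/100mm [ 0.026  0.001 -0.021] y_deg -13.4 tilt -1.0 F [-13.9  -3.4  38. ] w 0.038441423402898973 29.995320504895364
t 8.05 shift/100mm [ 0.026  0.001 -0.021] y_deg -13.4 tilt -1.0 F [-13.6  -3.1  39.2] w 0.03855131636913704 29.99576762313028
[298.5464073  373.91465409]
[303.2478887  289.53495708]
```

View pics/c3.png

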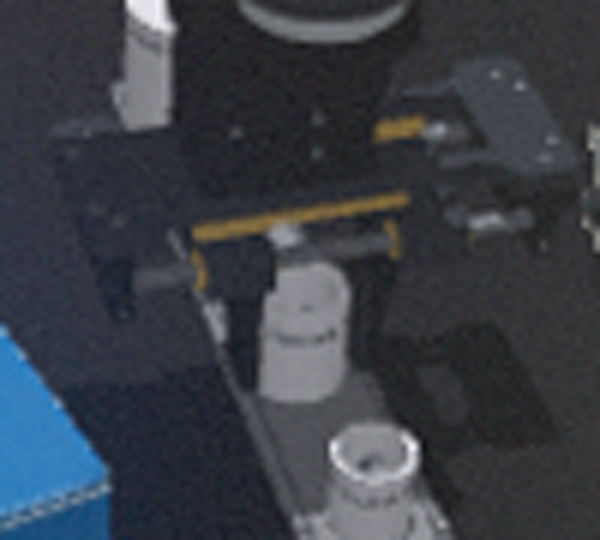

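The small adapter's lower front edge is at y≈402, against about 400 expected for fully seated, and the stop is hard at 38 N. It is home, so I release and rise.

Emit:
send_rows:
  plan:
    - [[0,0,-0.04,0,0,0],[0,0,-0.04,0,0,0],[0,0,-0.04,0,0,0],[0,0,-0.04,0,0,0],[0,0,-0.3,0,0,0],[0,0,-0.65,0,0,0],[0,0,-1,0,0,0],[0,0,-1,0,0,0]]
  jaw: 0.8

```text
time_s: 8.85
tcp_pos: [0.5765, -0.0987, 0.119]
tcp_rot: [0.002, 0.784, 0.62, 0.003]
contact_force: [0.6, -0.4, 1.1]
width: 0.0695
finger_force: 0.0
```

```bash
python3 - <<'E'
from h import *
go((.4265,.2412,.14))
E
```

```text
t 8.85 shift/100mm [ 2.963 -2.241 -0.222] y_deg -13.3 tilt -1.0 F [ 0.6 -0.4  1.1] w 0.06945680810241672 0.0
```

Emit:
send_rows:
  plan:
    - [[0,0,-0.4,0,0,0],[0.4,-0.3,-0.4,0,0,0],[0.8,-0.6,-0.4,0,0,0],[1,-0.75,-0.4,0,0,0]]

```text
time_s: 9.25
tcp_pos: [0.5211, 0.021, 0.1533]
tcp_rot: [-0.002, 0.783, 0.622, -0.0]
contact_force: [-0.7, 1.0, 0.7]
width: 0.0698
finger_force: 0.0
```

Emit:
send_rows:
  plan:
    - [[0.4,-0.3,0,0,0,0],[0.8,-0.6,0,0,0,0],[1,-0.75,0,0,0,0]]

```text
time_s: 9.55
tcp_pos: [0.4704, 0.1355, 0.1533]
tcp_rot: [-0.001, 0.783, 0.623, -0.001]
contact_force: [-0.7, 0.8, -0.1]
width: 0.0694
finger_force: 0.0
```

Emit:
send_rows:
  plan:
    - [[0.4,-0.3,0,0,0,0],[0.8,-0.6,0,0,0,0],[0.96,-0.74,0,0,0,0],[0.96,-0.74,0,0,0,0],[0.96,-0.74,0,0,0,0]]

```text
time_s: 10.05
tcp_pos: [0.423, 0.2408, 0.1536]
tcp_rot: [0.0, 0.784, 0.621, -0.001]
contact_force: [-0.1, -0.6, -0.1]
width: 0.0696
finger_force: 0.0
```

```bash
python3 - <<'E'
from h import *
go((.4265,.2412,.011))
c=optics.get_calibration("side"); im=optics.get_image("side")[:,:,::-1]
cv2.imwrite("pics/c4.png",cv2.resize(np.hstack([im[200:300,320:420],im[150:250,220:320]]),None,fx=4,fy=4,interpolation=2))
go((.4265,.2412,.011))
E
```

```text
t 10.05 shift/100mm [0.014 0.034 1.426] y_deg -13.3 tilt -1.0 F [-0.1 -0.6 -0.1] w 0.06960686935597477 0.0
t 10.1 shift/100mm [0.02  0.026 1.428] y_deg -13.4 tilt -1.0 F [-0.3 -0.2  0.4] w 0.06956765245337347 0.0
```

View pics/c4.png

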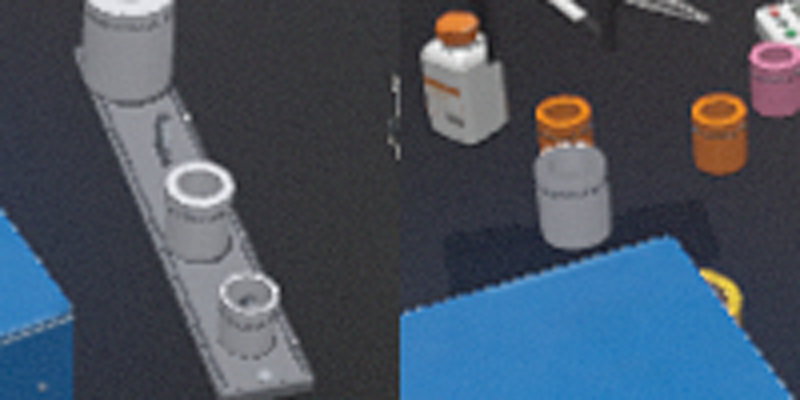

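The small adapter is on its clip, upright and seated, at (198,215) in the left half. The big one is undisturbed at (573,195). Next I descend on it.

Emit:
send_rows:
  plan:
    - [[0.015,0.03,0.4,0,0,0],[0.015,0.03,0.7,0,0,0],[0.015,0.03,0.7,0,0,0],[0.015,0.03,0.7,0,0,0]]

```text
time_s: 10.5
tcp_pos: [0.4272, 0.2406, 0.0847]
tcp_rot: [0.0, 0.785, 0.619, -0.0]
contact_force: [0.4, 0.1, 0.1]
width: 0.0697
finger_force: 0.0
```

Emit:
send_rows:
  plan:
    - [[0,0,0.35,0,0,0],[0,0,0.7,0,0,0],[0,0,0.72,0,0,0],[0,0,0.72,0,0,0]]

```text
time_s: 10.9
tcp_pos: [0.4276, 0.2421, 0.0139]
tcp_rot: [0.0, 0.785, 0.62, 0.001]
contact_force: [0.1, 0.3, 0.0]
width: 0.0699
finger_force: 0.0
```

Emit:
send_rows:
  plan:
    - [[0,0,0,0,0,0],[0,0,0,0,0,0],[0,0,0,0,0,0],[0,0,0,0,0,0],[0,0,0,0,0,0],[0,0,0,0,0,0]]
  jaw: 0.4

```text
time_s: 11.5
tcp_pos: [0.4276, 0.2426, 0.0138]
tcp_rot: [-0.0, 0.784, 0.62, 0.001]
contact_force: [-1.1, -1.0, 7.1]
width: 0.05
finger_force: 30.0
```

Emit:
send_rows:
  plan:
    - [[0,0,-0.3,0,0,0],[0,0,-0.7,0,0,0],[0,0,-1,0,0,0],[0,0,-1,0,0,0]]

```text
time_s: 11.9
tcp_pos: [0.4294, 0.2438, 0.117]
tcp_rot: [-0.0, 0.784, 0.62, 0.004]
contact_force: [1.2, 0.1, -1.4]
width: 0.0497
finger_force: 30.0
```

```bash
python3 - <<'E'
from h import *
go((.5943,-.0155,.14))
E
```

```text
t 11.9 shift/100mm [-2.141  2.203 -0.233] y_deg -13.3 tilt -1.0 F [ 1.2  0.1 -1.4] w 0.04970473565050743 29.99818791024154
```

Emit:
send_rows:
  plan:
    - [[0,0,-0.4,0,0,0],[-0.33,0.33,-0.4,0,0,0],[-0.67,0.67,-0.4,0,0,0],[-1,1,-0.4,0,0,0]]

```text
time_s: 12.3
tcp_pos: [0.501, 0.1202, 0.1518]
tcp_rot: [-0.0, 0.784, 0.621, -0.0]
contact_force: [1.7, 0.2, -2.0]
width: 0.0499
finger_force: 30.0
```

Emit:
send_rows:
  plan:
    - [[-0.33,0.33,0,0,0,0],[-0.67,0.67,0,0,0,0],[-1,1,0,0,0,0],[-1,1,0,0,0,0],[-1,1,0,0,0,0],[-1,1,0,0,0,0]]

```text
time_s: 12.9
tcp_pos: [0.5742, 0.0028, 0.1514]
tcp_rot: [-0.001, 0.784, 0.621, -0.001]
contact_force: [0.7, -0.1, -1.0]
width: 0.0495
finger_force: 30.0
```

```bash
python3 - <<'E'
from h import *
for i in range(3): go((.5943,-.0155,.066)); optics.get_calibration("side"); optics.get_image("side")
E
```

```text
t 12.9 shift/100mm [-0.132  0.239  0.853] y_deg -13.2 tilt -1.0 F [ 0.7 -0.1 -1. ] w 0.0495332482188252 29.99828274732863
t 12.95 shift/100mm [-0.138  0.239  0.856] y_deg -13.2 tilt -1.0 F [-0.4 -0.  -1.1] w 0.04986660693490563 29.998250377029763
t 13.0 shift/100mm [-0.138  0.237  0.86 ] y_deg -13.2 tilt -1.0 F [-0.  -0.1 -0.7] w 0.04961714438165318 29.998212986101862
```

Emit:
send_rows:
  plan:
    - [[-0.137,0.238,0,0,0,0],[-0.137,0.238,0.4,0,0,0],[-0.137,0.238,0.8,0,0,0],[-0.137,0.238,0.86,0,0,0],[-0.137,0.238,0.86,0,0,0],[-0.137,0.238,0.86,0,0,0]]

```text
time_s: 13.65
tcp_pos: [0.5967, -0.017, 0.0686]
tcp_rot: [0.001, 0.784, 0.621, 0.001]
contact_force: [1.2, -0.1, -0.8]
width: 0.0499
finger_force: 30.0
```

```bash
python3 - <<'E'
from h import *
for i in range(3): go((.5943,-.0155,.026)); optics.get_image("side")
E
```

```text
t 13.65 shift/100mm [ 0.009 -0.028  0.426] y_deg -13.3 tilt -1.0 F [ 1.2 -0.1 -0.8] w 0.049914254700214086 29.9981443361321
t 13.7 shift/100mm [ 0.009 -0.032  0.43 ] y_deg -13.3 tilt -1.0 F [-0.5 -0.3 -1.3] w 0.04957454275335108 29.998080175719224
t 13.75 shift/100mm [ 0.01  -0.032  0.43 ] y_deg -13.3 tilt -1.0 F [-0.5  2.2 -1. ] w 0.04964012802411175 29.99805406194355
```

Emit:
send_rows:
  plan:
    - [[0.01,-0.025,0,0,0,0],[0.01,-0.025,0.05,0,0,0],[0.01,-0.025,0.1,0,0,0],[0.01,-0.025,0.15,0,0,0],[0.01,-0.025,0.2,0,0,0],[0.01,-0.025,0.2,0,0,0]]

```text
time_s: 14.4
tcp_pos: [0.5928, -0.0157, 0.0456]
tcp_rot: [-0.0, 0.784, 0.62, -0.0]
contact_force: [0.1, 1.2, -1.1]
width: 0.0494
finger_force: 30.0
```

Emit:
send_rows:
  plan:
    - [[0,0,0.04,0,0,0],[0,0,0.08,0,0,0],[0,0,0.12,0,0,0],[0,0,0.16,0,0,0],[0,0,0.2,0,0,0],[0,0,0.24,0,0,0],[0,0,0.24,0,0,0]]

```text
time_s: 15.1
tcp_pos: [0.5933, -0.0157, 0.0256]
tcp_rot: [-0.001, 0.784, 0.62, 0.0]
contact_force: [-7.4, 1.4, 23.8]
width: 0.0497
finger_force: 30.0
```

Emit:
send_rows:
  plan:
    - [[0,0,0.02,0,0,0],[0,0,0.04,0,0,0],[0,0,0.04,0,0,0]]

```text
time_s: 15.4
tcp_pos: [0.5933, -0.0157, 0.0245]
tcp_rot: [-0.002, 0.785, 0.62, 0.001]
contact_force: [-15.6, 2.2, 42.7]
width: 0.0495
finger_force: 30.0
```

Emit:
send_rows:
  plan:
    - [[0,0,-0.04,0,0,0],[0,0,-0.04,0,0,0],[0,0,-0.04,0,0,0],[0,0,-0.04,0,0,0],[0,0,-0.3,0,0,0],[0,0,-0.65,0,0,0],[0,0,-1,0,0,0],[0,0,-1,0,0,0]]
  jaw: 0.8

```text
time_s: 16.2
tcp_pos: [0.5961, -0.0164, 0.1229]
tcp_rot: [0.002, 0.784, 0.62, 0.003]
contact_force: [0.7, -0.5, -0.1]
width: 0.0695
finger_force: 0.0
```

Emit:
send_rows:
  plan:
    - [[0.3,-0.3,-0.5,0,0,0],[0.6,-0.6,-0.9,0,0,0],[1,-1,-0.9,0,0,0],[1,-1,-0.9,0,0,0]]

```text
time_s: 16.6
tcp_pos: [0.5171, 0.1084, 0.209]
tcp_rot: [-0.001, 0.783, 0.622, 0.001]
contact_force: [0.0, 1.0, 0.4]
width: 0.0698
finger_force: 0.0
```

```bash
python3 - <<'E'
from h import *
go((.5943,-.0155,.026))
im=optics.get_image("side")[:,:,::-1]; im2=optics.get_image("scene")[:,:,::-1]
cv2.imwrite("pics/c5.png",np.hstack([cv2.resize(i,None,fx=4,fy=4,interpolation=2) for i in(im[190:300,320:410],im2[160:270,360:460])]))
c=optics.get_calibration("side")
for p in [(.5943,-.0155),(.5747,-.0982)]:
  for r in (.025,.020): print([((proj(c,(p[0]+.333/.808*0-.412*-r*0+r*.412,p[1]+r*-0.911*-1*-1,z))-[320,190])*4).round() for z in(.012,.016,.022)])
E
```

```text
t 16.6 shift/100mm [-1.035  1.034  1.827] y_deg -13.1 tilt -1.0 F [0.  1.  0.4] w 0.06978710133925702 0.0
[array([192., 210.]), array([192., 205.]), array([192., 198.])]
[array([185., 207.]), array([186., 202.]), array([186., 195.])]
[array([233., 299.]), array([234., 294.]), array([234., 287.])]
[array([226., 295.]), array([227., 290.]), array([227., 283.])]
```

View pics/c5.png

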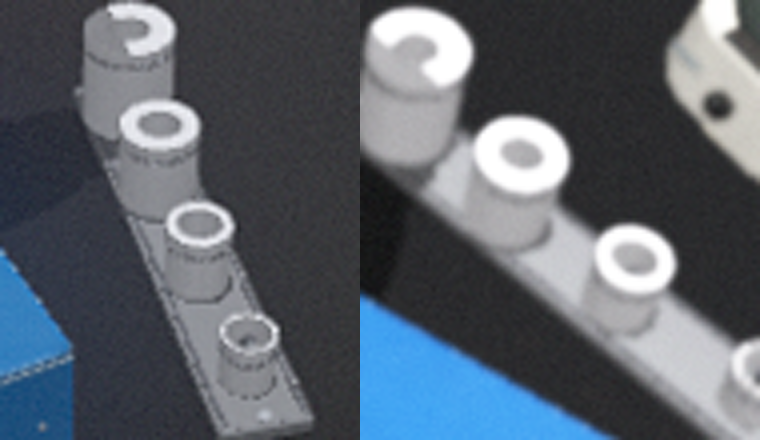

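All four stand in order, upright, with the undersides looking flush on the rail. The big one's top is at (160,126) and the small one's at (200,225) in the left half. A quick triangulation will confirm before I hand in.

```bash
python3 - <<'E'
from h import *
a=optics.get_calibration("scene"); b=optics.get_calibration("side")
L=np.array([.614,.0672])
for p,q,h in [((522,155),(160,126),.058),((634,258),(200,225),.045)]:
    t=tri([ray(a,((p[0]-360)/4+360-.4,p[1]/4+160-.4)),ray(b,(q[0]/4+320-.4,q[1]/4+190-.4))]); print(t.round(4),"underside",(t[2]-h).round(4),"dist",np.linalg.norm(t[:2]-L).round(4))
E
```

```text
[ 0.591  -0.0159  0.0701] underside 0.0121 dist 0.0862
[ 0.5739 -0.0952  0.0563] underside 0.0113 dist 0.1673
```

Both are seated (undersides at about 12 mm), and both spacings are in tolerance.

```bash
python3 -c "
from cell import job; print(job.sign_off())"
```

```text
the job is handed in; nothing more can be done
None
```

The job is handed in: both loose adapters are pushed home on the inner clips in size order, measured at about 86 mm (50 mm one) and 167 mm (40 mm one) from the largest, undersides level with the rail's top within about 1 mm, and the robot clear; sign-off returned no verdict.

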